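# Rock the tight drill guide out of its dowelling jig

## Task

The drill guide with the orange grip is tight in the dowelling jig on the brown chair rail. Take it by the grip and rock it side to side, first lifting one edge past its spring catch and then the other rather than pulling it straight out, until it is free; then hold it level and still just clear above the jig, a few centimetres at most, and finish while holding it there. Leave the blue guide and everything else on the bench alone.

Things in the scene. Friction and masses are not known exactly. Their poses are not given: they have to be found in the camera images.
- main_jig: Fixed jig: brown chair rail 220 x 64 x 30 mm high along the jig's x axis, with a steel saddle on its middle. Origin under the rail's centre on the bench, z up; yaw within 25 degrees of the bench. Saddle floor 34 mm above the origin; its cheeks (y = +-35 to 40 mm) rise to 52 mm. The guide's foot stands on that floor over the origin, with about 2 mm play in x and 1.5 mm in y each way.
- main_catch_l (a joint): Spring catch on the jig's +y side: brass 8 mm round bar along x, axis at y = 26, z = 45 mm in the jig's frame (top at z = 49), hanging over the guide's lip. Value: m pushed outward, 0 to 0.007; 3 mm lets the lip by, then it springs back beneath it. Spring 8 N at 0, 0.8 N more per mm, smooth surface: the edge passes with about 10 to 20 N of lift.
- main_catch_r (a joint): The same catch on the jig's -y side (y = -26 mm).
- main_guide: Drill guide with the orange grip, about 0.25 kg, seated in main_jig, axes parallel to the jig's. Origin: centre of the foot's underside, z up. Aluminium foot 30 x 30 mm, z 0 to 22, with a lip along each y side; cross plate 92 (x) x 30 (y) mm, z 22 to 34, with brass bushings; upright orange grip 34 (x) x 28 (y) mm, z 34 to 92: grasp it across y from above at z about 65 to 75.
- lip_l (a point): Axis of the 8 mm round lip on the guide's +y side, at (0, 21, 4) mm in the guide's frame. Seated it is 38 mm above the jig's origin plane; past its catch once above 46.5 mm. Tipping the guide about 15 degrees about the other lip, which stays on the saddle floor, brings this one past its catch; tipping back about the raised lip then frees the other.
- lip_r (a point): The same on the -y side, at (0, -21, 4) mm in the guide's frame.
- spare_guide: A like guide with a blue grip, in a second jig on a pale rail; which jig stands left or right varies. Bystander: leave it seated. Origin under its foot.
- bottle: Clear glass bottle with blue cap, 68 mm across, 170 mm tall, loose bystander; origin under its base.
- cup: Clear plastic cup, 76 mm across, 95 mm tall, loose bystander; origin under its base.
- brush: Yellow-handled brush, 200 mm long, loose bystander.
- plug1: Wooden plug, 26 mm across, 25 mm tall, standing loose; bystander.
- plug2: Second such wooden plug; bystander.
- tin: Green tin, 74 mm across, 60 mm tall, loose bystander; origin under its base.
Things that resemble listed ones, but are neither listed nor needed, are in the scene too. Leave any red or turquoise look-alike of the main_guide alone. What is shaped like the main_jig but pink is not meant.

How it is judged:
By the outcome, as a careful person would: the job done as asked, in the order asked, and still so for the second after the job is handed in, while the arm keeps its last pose, push and grip.
It also fails if it takes over 32 s, if anything falls off the work surface, if the arm or the gripper's body presses on something with over 40 N, if the wrist force passes 120 N, or if a joint passes its speed limit or range.

## Robot

A 7-joint arm with a two-finger parallel gripper is mounted at the origin on the work surface. World frame = base frame: x ahead of the robot, y to its left, z up, the work surface at z = 0. Lengths are in m, angles in rad, forces in N, time in s.
With the tool pointing down it reaches from about 0.375 to 0.925 m from the base axis. Payload 3.1 kg.
Tool frame: the origin (TCP) lies between the finger pads; the fingertips stand 19 mm ahead of it and the grasp point (between the pads) is the TCP; z points along the fingers, y is the direction in which the jaws open and shut (so a half turn about z gives the same grasp; the last joint's range is limited). The gripper opens to 85 mm and grips with 20 to 120 N. Pads are 22 mm wide; open, the fingers measure 114 mm over their backs; the gripper's body (76 mm by 85 mm) begins 54 mm behind the grasp point. The pads swing forward as they close: fully open they stand 13 mm farther back than shut.
Start: joints at [-1.294, 0.383, 0.044, 1.598, -0.018, 1.161, -0.05], TCP at [0.238, 0.605, 0.229] pointing down, gripper open.
Joint ranges: [-2.61, 2.61], [-0.41, 2.15], [-1.48, 1.57], [0, 2.5], [-1.57, 4.71], [0.05, 1.97], [-2.85, 2.85]. Speed limits (rad/s): [2.79, 2.79, 3.14, 3.14, 3.14, 3.14, 3.14].

## Interface

Orientations are given as a unit quaternion [x, y, z, w].
In Python, from bench import move_ptp, movel, move_j, move_gripper, pause, inverse_kinematics, read_camera, camera_params, MotionError, sign_off, look_for, tip_of, read_time_s, read_qpos, read_joint_vel, read_effort, read_eef_pos, read_tcp_rot, read_ft_force, read_ft_torque, read_finger_gap gives the robot as it stands. Calls block until the motion is done:
- move_ptp(position, orientation): joint-space move of the TCP to a pose.
- movel(position, orientation=None, speed=0.15): straight line of the TCP; orientation=None keeps the orientation; speed is the mean speed in m/s.
- move_j(angles): joint-space move.
- move_gripper(opening, effort=None): finger opening in m; effort is the grip in N (None keeps the last); returns when the fingers have stopped.
- pause(seconds).
- inverse_kinematics(position, orientation): joint angles nearest the present ones, or None.
- read_camera(name): name is "scene" or "top"; returns the picture (384x512x3 uint8, red, green, blue); there is no depth.
- camera_params(name): a dict with "K" (3x3 intrinsics, pixels), "camera_from_world" (4x4, takes a point from world to camera coordinates). Camera axes: x right, y down, z forward; pixel columns grow to the right and rows downward; lengths in m; the calibration is good to about 2 mm. A picture is of the moment at which its call begins. camera_params takes no time and is no camera call.
A pose or a line that the arm cannot do raises MotionError and nothing moves.
- sign_off(): hands the job in, once; it reports no verdict.
Trained networks look in the newest picture that a camera, given by its name, has taken for a name from the list of things; names that differ only in an ending like _2 or _b are one class to them, and where a whole thing is asked for, a point or a joint stands for the part that bears it (a point fixed in the world has none). Each returns a list of dicts, best first, with "confidence" (0 to 1); they miss things now and then, are a little off and sometimes report something else, mostly with a low value. They report only what shows in the picture. A call takes as long as a camera call. They do not tell look-alikes from the thing itself.
- look_for(camera, name): "at" ([column, row] in pixels, amid what is visible of it).
- tip_of(camera, name): "at" ([column, row] in pixels: a listed point, or the origin of a listed thing).
Readings, each from a call of its own:
- read_time_s(): time.
- read_qpos(): joint angles.
- read_joint_vel(): joint speeds.
- read_effort(): joint torques, N m.
- read_eef_pos(): TCP position.
- read_tcp_rot(): TCP orientation.
- read_ft_force(): force on the tool from outside, world axes, zero at the start.
- read_ft_torque(): the same for the moment, N m.
- read_finger_gap(): finger opening in m.
Only numpy, scipy, OpenCV 4.12 (cv2) and the standard library are available. Lean on these libraries where they do the work, as an engineer would, in place of code of your own. Each camera call takes 0.05 s, during which the arm holds its last target.

## Working session

There is one attempt and no reset: what is moved stays moved. The work goes in short steps, each a Python script; the robot and the scene stay as the last script left them, time stands still between calls to the robot, and variables do not carry over. Pictures are saved under pics/ and viewed, and the job is handed in when it is done.

```bash
mkdir -p pics; ls
python3 - <<'E'
from bench import *
import cv2, numpy as np
for c in ("scene","top"):
    im=read_camera(c); cv2.imwrite(f"pics/{c}0.png",cv2.resize(im[:,:,::-1],(768,576)))
    p=camera_params(c); print(c,np.round(p["K"],1).tolist(),np.round(p["camera_from_world"],3).tolist())
    for n in ("main_guide","main_jig"):
        for f in (look_for,tip_of):
            print(n,f.__name__,[(np.round(d["at"],1).tolist(),round(d["confidence"],2)) for d in f(c,n)])
    for n in ("lip_l","lip_r"):
        print(n,[(np.round(d["at"],1).tolist(),round(d["confidence"],2)) for d in tip_of(c,n)])
print(read_time_s(),read_tcp_rot(),read_eef_pos())
E
```

```text
pics
scene [[420.3, 0.0, 247.4], [0.0, 420.3, 191.6], [0.0, 0.0, 1.0]] [[-0.617, 0.787, -0.003, 0.364], [0.534, 0.416, -0.736, -0.264], [-0.578, -0.456, -0.676, 1.53], [0.0, 0.0, 0.0, 1.0]]
main_guide call [([236.3, 218.3], 0.75), ([298.6, 203.6], 0.68), ([343.7, 235.8], 0.58)]
main_guide call [([298.7, 218.4], 0.85), ([238.4, 226.5], 0.76), ([342.7, 245.6], 0.74)]
main_jig call [([288.5, 234.0], 0.9), ([391.9, 211.3], 0.88)]
main_jig call [([296.1, 228.7], 0.73), ([386.3, 211.9], 0.66)]
lip_l [([291.8, 212.0], 0.95), ([337.1, 238.8], 0.87), ([351.8, 252.8], 0.85), ([304.1, 224.3], 0.73), ([234.1, 219.8], 0.64)]
lip_r [([291.8, 212.0], 0.95), ([337.1, 238.8], 0.87), ([351.8, 252.8], 0.85), ([304.1, 224.3], 0.73), ([234.1, 219.8], 0.64)]
top [[369.7, 0.0, 254.3], [0.0, 369.7, 192.2], [0.0, 0.0, 1.0]] [[0.003, -1.0, -0.0, -0.01], [-0.997, -0.003, -0.075, 0.576], [0.075, 0.0, -0.997, 1.264], [0.0, 0.0, 0.0, 1.0]]
main_guide call [([209.0, 200.5], 0.87), ([170.9, 204.0], 0.83), ([248.6, 168.3], 0.76)]
main_guide call [([172.6, 204.6], 0.76), ([210.0, 196.0], 0.66), ([248.3, 169.1], 0.62)]
main_jig call [([214.8, 196.5], 0.69), ([163.0, 261.9], 0.56)]
main_jig call [([164.4, 257.9], 0.83), ([211.2, 198.5], 0.72), ([360.3, 166.7], 0.3)]
lip_l [([163.6, 201.1], 0.84), ([179.0, 199.1], 0.81), ([205.0, 195.6], 0.76), ([246.3, 161.6], 0.63), ([251.3, 173.5], 0.54), ([216.0, 194.9], 0.49)]
lip_r [([163.6, 201.1], 0.84), ([179.0, 199.1], 0.81), ([205.0, 195.6], 0.76), ([246.3, 161.6], 0.63), ([251.3, 173.5], 0.54), ([216.0, 194.9], 0.49)]
0.7 [1.86284380e-01 9.82495867e-01 2.81033660e-05 1.64813004e-06] [0.23795173 0.60491271 0.22920205]
```

View pics/scene0.png

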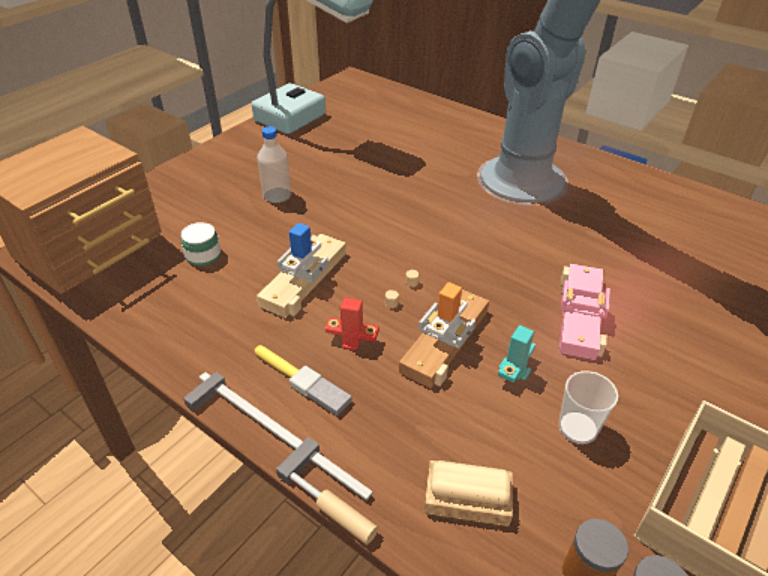

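View pics/top0.png

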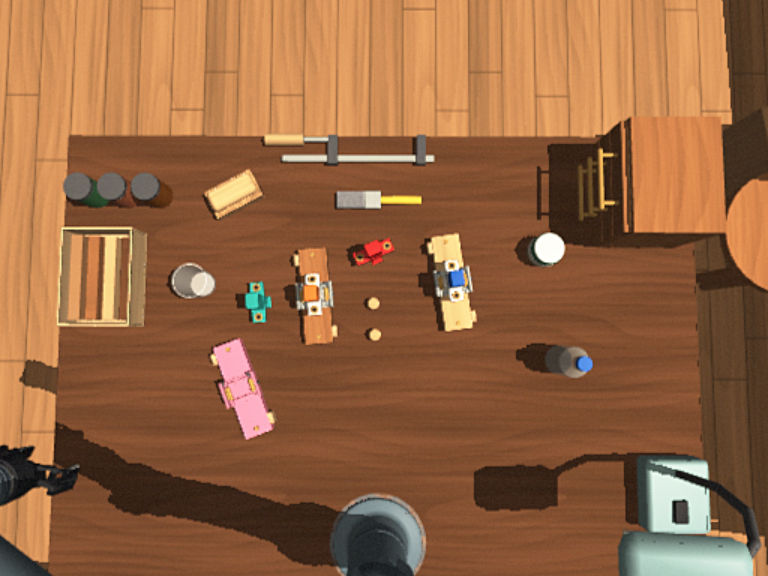

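Run:
```python
from bench import *
import cv2, numpy as np
a=read_camera("top")[:,:,::-1]; b=read_camera("scene")[:,:,::-1]
cv2.imwrite("pics/topz.png",cv2.resize(a[155:239,155:267],(784,588),interpolation=cv2.INTER_CUBIC))
cv2.imwrite("pics/scenez.png",cv2.resize(b[175:265,245:365],(784,588),interpolation=cv2.INTER_CUBIC))
np.save("top.npy",a);np.save("scene.npy",b)
```

```text
(no output)
```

View pics/topz.png

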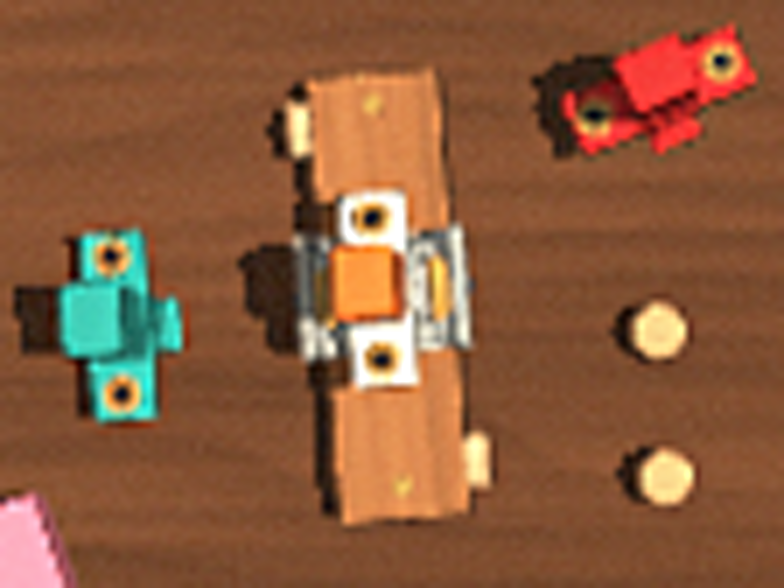

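View pics/scenez.png

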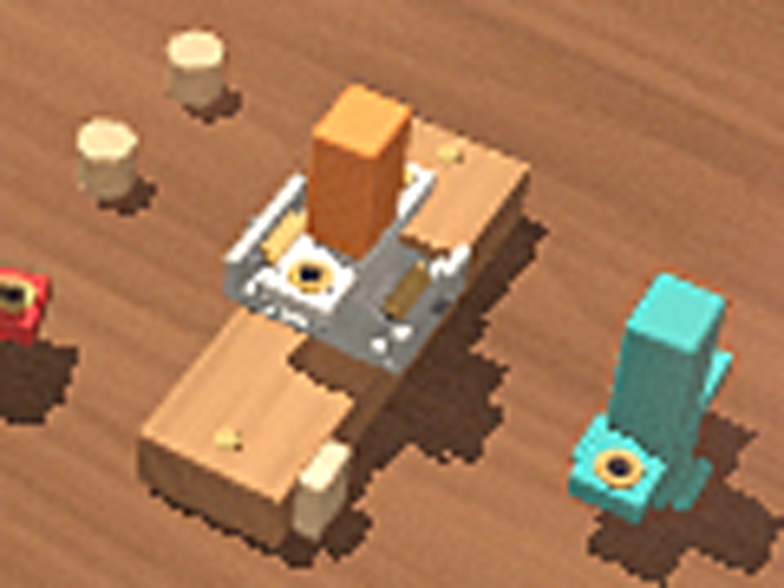

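```bash
cat > fit.py <<'E'
from bench import *
import cv2, numpy as np
from scipy.optimize import least_squares
cam={c:camera_params(c) for c in("top","scene")}
def proj(c,P):
    T=np.array(cam[c]["camera_from_world"]);q=np.atleast_2d(P)@T[:3,:3].T+T[:3,3]
    q=q@np.array(cam[c]["K"]).T;return q[:,:2]/q[:,2:]
if __name__=="__main__":
    def u(c,p):
        p=np.array(p,float)
        return (p+.5)/7-.5+155 if c=="top" else (p+.5)/[784/120,588/90]-.5+[245,175]
    R=[("top",(308,82),(110,32,30)),("top",(435,70),(110,-32,30)),("top",(343,523),(-110,32,30)),("top",(470,512),(-110,-32,30)),
    ("scene",(140,435),(110,-32,30)),("scene",(278,500),(110,32,30)),("scene",(527,168),(-110,32,30))]
    G=[("top",(366,283),(0,0,126)),("scene",(370,157),(17,14,126)),("scene",(313,125),(17,-14,126)),("scene",(412,107),(-17,14,126)),("scene",(355,87),(-17,-14,126))]
    def res(p,out=False):
        r=[]
        for S,o in((R,(0,0)),(G,p[3:5])):
            for c,px,P in S:
                X=np.array(P)/1000+[o[0],o[1],0];cs,s=np.cos(p[2]),np.sin(p[2])
                W=[p[0]+cs*X[0]-s*X[1],p[1]+s*X[0]+cs*X[1],X[2]]
                r.append(proj(c,W)[0]-u(c,px))
        r=np.array(r)
        if out:print(np.round(r,1).tolist())
        return np.r_[r.ravel(),np.array(p[3:5])/.003]
    s=least_squares(res,[.55,.13,0,0,0]);res(s.x,True);print(s.x,np.degrees(s.x[2]))
E
python3 fit.py
```

```text
[[-0.3, -0.6], [-0.1, -0.5], [-0.4, -0.3], [0.1, -0.3], [-0.6, -0.8], [0.5, -0.1], [0.5, -1.0], [-0.6, -0.7], [0.7, -0.2], [-0.6, 0.5], [0.5, -0.3], [-0.7, -1.3]]
[5.60330921e-01 1.44656186e-01 9.10850885e-02 2.56392899e-04
 2.88000970e-04] 5.218791147572273
```

```bash
cat > h.py <<'E'
from bench import *
import numpy as np
from scipy.spatial.transform import Rotation as Ro
J=np.array([.5603,.1447,0]);yaw=.0911
Rz=Ro.from_euler('z',yaw)
# tool: z down, tool y along +jig y, tool x along -jig x
R0=Rz*Ro.from_matrix(np.array([[-1,0,0],[0,1,0],[0,0,-1.]]).T)
GZ=.070
def pose(th,gy,gz,gx0=.0003,tcpz=GZ):
    """TCP pose for guide origin at jig (gx0,gy,gz), tip th deg about jig x (+ raises +y side)"""
    Rx=Ro.from_euler('x',th,degrees=True)
    p=J+Rz.apply(np.array([gx0,gy,gz])+Rx.apply([0,0,tcpz]))
    return p,(Rz*Rx*Rz.inv()*R0).as_quat()
def pivot(th,lip,ly,lz):
    """guide origin y,z so that lip (+1 l, -1 r) axis is at jig (ly,lz) with tip th"""
    Rx=Ro.from_euler('x',th,degrees=True)
    o=np.array([0,ly,lz])-Rx.apply([0,.021*lip,.004]);return o[1],o[2]
def st(s=""):
    print(s,round(read_time_s(),2),"p",np.round(read_eef_pos(),4),"F",np.round(read_ft_force(),1),"T",np.round(read_ft_torque(),2),"gap",round(read_finger_gap(),4))
E
python3 - <<'E'
from h import *
for th in(-20,0,20):
    for g in [(0,.034),(0,.09)]:
        q=inverse_kinematics(*pose(th,*g));print(th,g,None if q is None else np.round(q,2))
print(read_qpos())
p,q=pose(0,.0003,.16);move_ptp(p,q);st()
import cv2
from fit import proj
im=read_camera("scene")[:,:,::-1].copy();cv2.imwrite("pics/s1.png",cv2.resize(im[120:270,230:400],(680,600)))
im=read_camera("top")[:,:,::-1].copy();cv2.imwrite("pics/t1.png",cv2.resize(im[140:260,140:290],(750,600)))
E
```

```text
-20 (0, 0.034) [-0.73  0.49  0.24  1.8   0.24  1.02  1.01]
-20 (0, 0.09) [-0.73  0.42  0.24  1.77  0.25  1.12  1.03]
0 (0, 0.034) [-0.59  0.41  0.32  1.89 -0.16  0.87  1.47]
0 (0, 0.09) [-0.61  0.33  0.34  1.85 -0.13  0.98  1.45]
20 (0, 0.034) [-0.54  0.47  0.55  1.92 -0.73  0.98  2.09]
20 (0, 0.09) [-0.67  0.41  0.71  1.89 -0.71  1.08  2.05]
[-1.29381959  0.38281974  0.04391417  1.59785886 -0.01787751  1.16119579
 -0.04986509]
 2.83 p [0.5603 0.1467 0.23  ] F [ 0.8  0.2 -0.3] T [ 0.   -0.03 -0.03] gap 0.0854
```

View pics/s1.png

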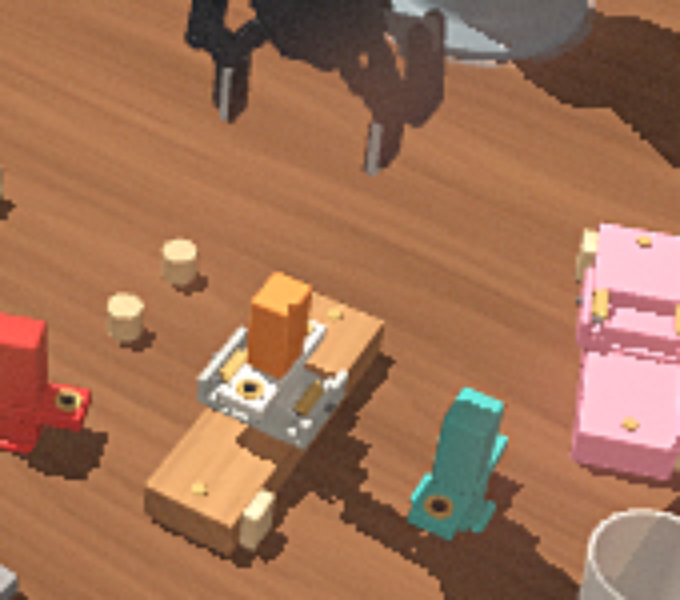

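View pics/t1.png

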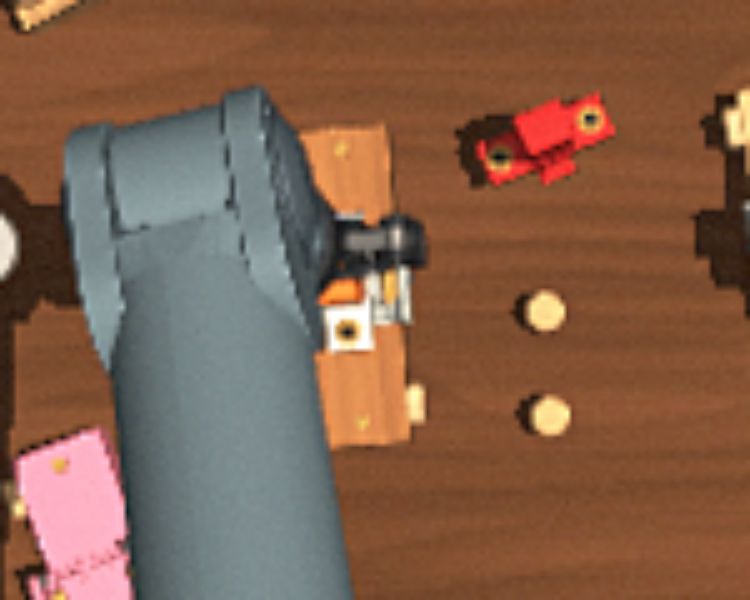

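Run:
```python
from h import *
print(pose(0,.0003,.16)[0]);st("before")
p,q=pose(0,.0003,.09);movel(p,q,.15);st("mid");print(p)
p,q=pose(0,.0003,.034);movel(p,q,.12);st("down");print(p,(Ro.from_quat(read_tcp_rot())*Ro.from_quat(q).inv()).as_rotvec(degrees=True))
move_gripper(.0,25);st("grip25")
```

```text
[0.56057146 0.14502605 0.23      ]
before 2.92 p [0.5603 0.1466 0.2299] F [-0.7 -0.8 -0.7] T [ 0.01  0.03 -0.03] gap 0.0858
mid 3.54 p [0.561  0.1453 0.1604] F [-0.1 -0.3  0.4] T [ 0.03 -0.03  0.02] gap 0.0855
[0.56057146 0.14502605 0.16      ]
down 4.16 p [0.5613 0.1451 0.1047] F [ 0.   0.1 -0.1] T [ 0.   -0.01  0.05] gap 0.0855
[0.56057146 0.14502605 0.104     ] [ 0.01918975 -0.0698635  -0.00829122]
grip25 4.72 p [0.561  0.1452 0.1046] F [ 0.  -0.1  2.3] T [-0.02  0.1  -0.02] gap 0.0277
```

Run:
```python
from h import *
import cv2
move_gripper(.0,100);st("grip100")
for th in (3,6,9,12,14,16,18):
    gy,gz=pivot(th,-1,-.0207,.038+.0003)
    p,q=pose(th,gy,gz);movel(p,q,.04);st(th)
    print("   err",np.round((read_eef_pos()-p)*1000,1),np.round((Ro.from_quat(read_tcp_rot())*Ro.from_quat(q).inv()).as_rotvec(degrees=True),1))
    if np.abs(read_ft_force()).max()>60: print("STOP");break
im=read_camera("scene")[:,:,::-1].copy();cv2.imwrite("pics/s2.png",cv2.resize(im[160:260,240:370],(780,600),interpolation=cv2.INTER_CUBIC))
```

```text
grip100 4.93 p [0.5615 0.1454 0.1049] F [0.4 1.4 4.9] T [-0.02 -0.   -0.07] gap 0.0261
3 5.18 p [0.5618 0.1404 0.1057] F [ 1.5 -1.8  2.9] T [-0.54 -0.31  0.01] gap 0.0254
   err [ 0.9 -1.2  0.4] [-0.1 -0.1 -0.1]
6 5.43 p [0.5621 0.1368 0.1064] F [ 1.8 -3.2  5.1] T [-0.99 -0.38 -0.13] gap 0.0257
   err [ 0.9 -1.2  0.3] [-0.1 -0.1 -0.1]
9 5.68 p [0.5624 0.1333 0.1071] F [ 0.8 -4.3  5.4] T [-1.21 -0.33 -0.06] gap 0.0262
   err [ 0.9 -1.2  0.3] [-0.2 -0.1 -0. ]
12 5.93 p [0.5627 0.1297 0.1076] F [ 0.4 -4.8  5.5] T [-1.2  -0.21 -0.06] gap 0.0259
   err [ 0.8 -1.2  0.3] [-0.2 -0.1 -0. ]
14 6.18 p [0.5629 0.1275 0.1078] F [ 0.3 -4.8  6.2] T [-1.3  -0.26 -0.  ] gap 0.0259
   err [ 0.9 -1.   0.3] [-0.2 -0.1  0. ]
16 6.43 p [0.563  0.1255 0.1079] F [ 0.  -4.3  6.1] T [-1.18 -0.16 -0.02] gap 0.026
   err [ 0.7 -0.6  0.3] [-0.2 -0.1  0. ]
18 6.68 p [0.5628 0.1244 0.1079] F [ 1.  -2.1  6.7] T [-0.77 -0.16  0.  ] gap 0.0253
   err [0.3 0.7 0.4] [-0.1 -0.   0.1]
```

View pics/s2.png

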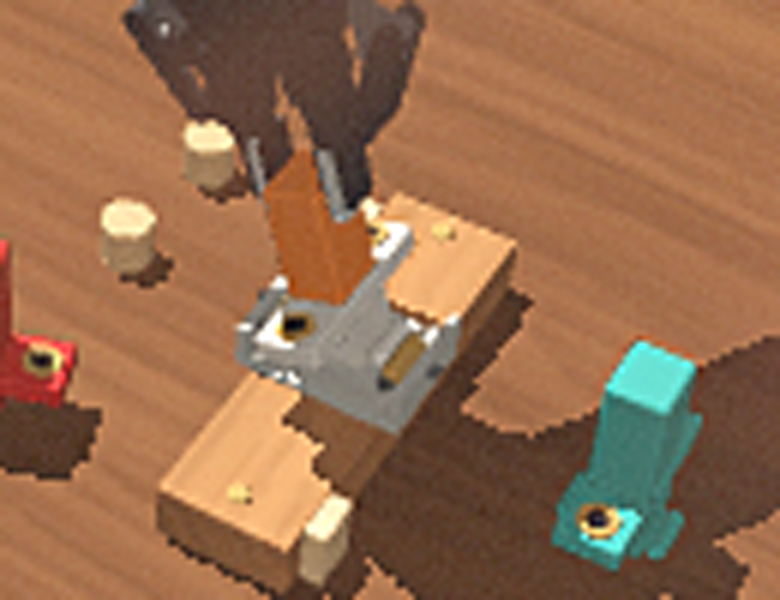

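```bash
cat >> h.py <<'E'
import cv2
from fit import proj
def shot(name,models,c="scene",win=(160,260,240,370)):
    """models: list of (th,gy,gz,color)"""
    im=read_camera(c)[:,:,::-1];r0,r1,c0,c1=win
    s=780/(c1-c0);im=cv2.resize(im[r0:r1,c0:c1],None,fx=s,fy=s,interpolation=cv2.INTER_CUBIC)
    raw=im.copy()
    for th,gy,gz,col in models:
        Rx=Ro.from_euler('x',th,degrees=True)
        for (a,b,z0,z1) in((.017,.014,.034,.092),(.046,.015,.022,.034),(.015,.025,0.,.008)):
            P=np.array([[x,y,z] for x in(-a,a) for y in(-b,b) for z in(z0,z1)])
            W=J+Rz.apply(np.array([.0008,gy,gz])+Rx.apply(P))
            u=((proj(c,W)-[c0,r0]+.5)*s).astype(int)
            for i in range(8):
                for k in(1,2,4):
                    if not i&k: cv2.line(im,tuple(map(int,u[i])),tuple(map(int,u[i|k])),col,1)
    cv2.imwrite(f"pics/{name}.png",im[:600])
E
python3 - <<'E'
from h import *
th=20
gy,gz=pivot(th,-1,-.0203,.038+.0005)
p,q=pose(th,gy,gz);movel(p,q,.04);st(th);pause(.2);st()
print("   err",np.round((read_eef_pos()-p)*1000,1))
g2=pivot(10,-1,-.0203,.0385)
shot("s3",[(20,gy,gz,(0,255,0)),])
shot("s3b",[(14,*pivot(14,-1,-.0203,.0385),(255,0,255))])
E
```

```text
20 6.98 p [0.5622 0.124  0.1079] F [ 0.8 -0.1  4.9] T [ 0.15 -0.1  -0.06] gap 0.0257
 7.18 p [0.5621 0.1239 0.1079] F [0.8 2.1 4.9] T [ 0.41 -0.06 -0.05] gap 0.0256
   err [-0.6  2.2  0.2]
```

View pics/s3.png

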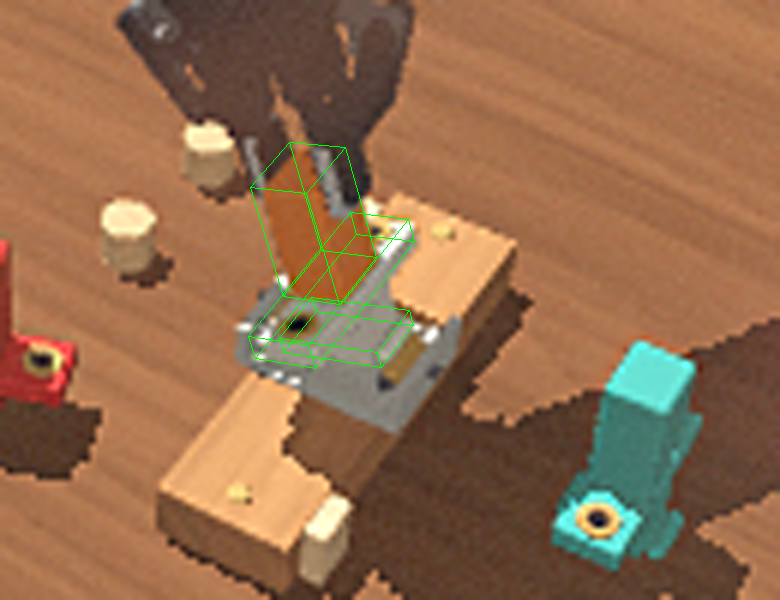

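View pics/s3b.png

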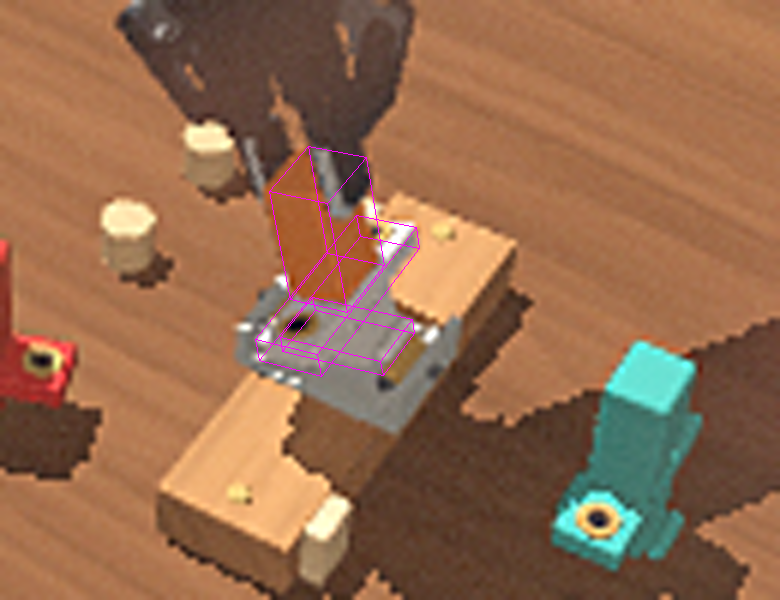

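Run:
```python
from h import *
print(np.round((Ro.from_quat(read_tcp_rot())*R0.inv()).as_rotvec(degrees=True),1))
for th in (17,14,11,8,5,2,0,-2):
    f=(20-th)/22
    ly=.0192*(1-f)+f*.021*np.cos(np.radians(th))
    gy,gz=pivot(th,1,ly,.0529)
    p,q=pose(th,gy,gz);movel(p,q,.04);st(th)
    if np.abs(read_ft_force()).max()>60: print("STOP");break
print("   err",np.round((read_eef_pos()-p)*1000,1))
shot("s4",[(0,*pivot(0,1,.021,.0529),(0,255,0))])
```

```text
[20.   1.9  0.1]
17 7.53 p [0.5609 0.1243 0.1083] F [-0.3 -0.2 -2.5] T [-0.46 -0.23 -0.09] gap 0.0255
14 7.78 p [0.5606 0.1277 0.1102] F [ 0.8  2.7 -6.6] T [ 0.12 -0.22 -0.05] gap 0.0257
11 8.03 p [0.5606 0.1326 0.1133] F [-0.4  4.  -3.9] T [0.96 0.16 0.01] gap 0.0259
8 8.28 p [0.5616 0.1364 0.1159] F [-0.9  5.5 -1. ] T [ 1.38  0.17 -0.04] gap 0.0255
5 8.53 p [0.5615 0.1395 0.1172] F [ 0.1  5.9 -1.3] T [1.62 0.15 0.02] gap 0.0258
2 8.78 p [0.5613 0.142  0.1184] F [0.3 5.1 0.5] T [1.58 0.11 0.03] gap 0.0259
0 9.03 p [0.5607 0.1435 0.1187] F [-0.3  1.9 -0.7] T [0.87 0.16 0.02] gap 0.0254
-2 9.28 p [0.5597 0.145  0.1187] F [ 0.2  0.4 -2.2] T [ 0.28  0.05 -0.02] gap 0.0256
   err [-0.6 -2.  -0.9]
```

View pics/s4.png

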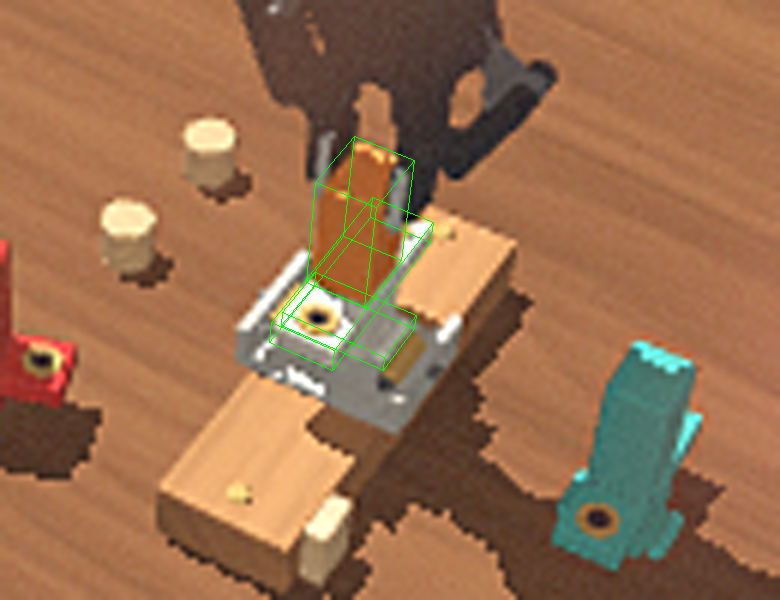

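Run:
```python
from h import *
for th,z in ((-1,.051),(0,.054),(0,.058),(0,.062)):
    p,q=pose(th,.0005,z);movel(p,q,.03);st(z)
    if read_ft_force()[2]<-9: print("STOP");break
pause(.4);st()
print("   err",np.round((read_eef_pos()-p)*1000,1),np.round((Ro.from_quat(read_tcp_rot())*R0.inv()).as_rotvec(degrees=True),2))
shot("s5",[]);shot("s5m",[(0,.0005,.062,(0,255,0))])
shot("t5",[(0,.0005,.062,(0,255,0))],"top",(155,239,155,267))
```

```text
0.051 9.58 p [0.5604 0.1438 0.1206] F [ 0.4  0.3 -3.6] T [0.05 0.02 0.03] gap 0.026
0.054 9.84 p [0.5609 0.1441 0.1242] F [ 0.8  0.3 -2.9] T [-0.04  0.   -0.02] gap 0.0251
0.058 10.12 p [0.5609 0.1456 0.1284] F [ 0.4  0.2 -3. ] T [ 0.   -0.01 -0.04] gap 0.0256
0.062 10.41 p [0.5608 0.1454 0.1324] F [-0.2 -0.4 -3.4] T [ 0.04 -0.    0.04] gap 0.0257
 10.81 p [0.5605 0.1452 0.1319] F [-0.2  0.1 -3.2] T [ 0.01 -0.    0.  ] gap 0.0256
   err [-0.1 -0.  -0.1] [-0.01  0.01 -0.  ]
```

View pics/s5.png

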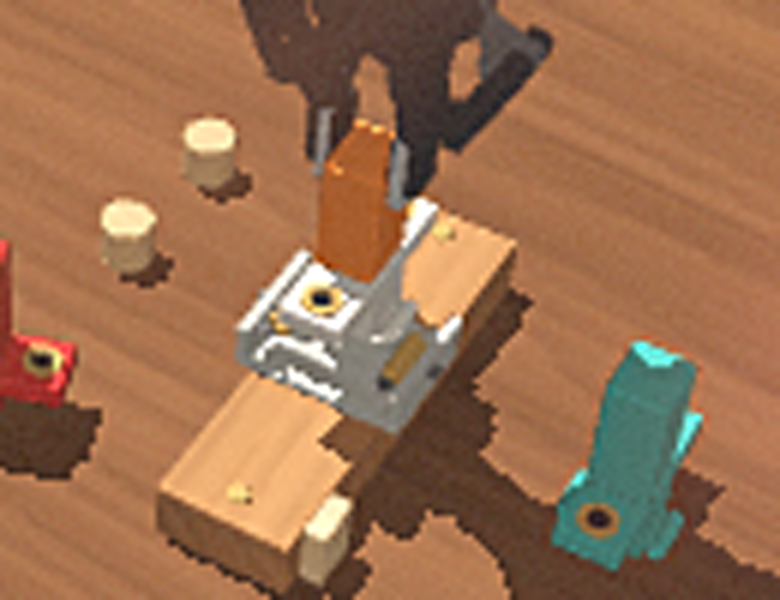

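View pics/s5m.png

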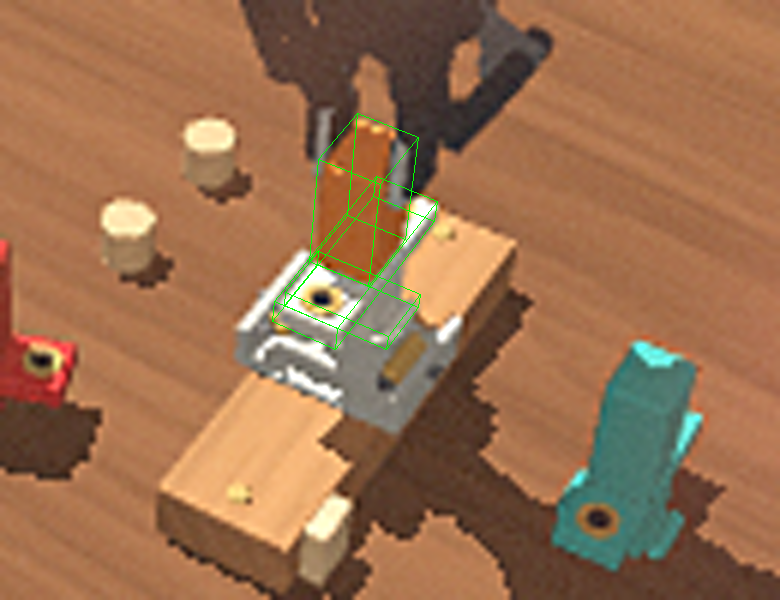

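```bash
python3 - <<'E'
from h import *
p,q=pose(0,.0005,.067);movel(p,q,.03);pause(.3);st()
shot("s6",[],win=(173,228,275,320));
shot("t6",[],"top",(175,215,185,235))
E
python3 -c "
import cv2
for n in('s6','t6'):print(cv2.imread(f'pics/{n}.png').shape)"
```

```text
11.57 p [0.5605 0.1452 0.1369] F [ 0.3 -0.4 -2.9] T [ 0.05 -0.02  0.05] gap 0.0258
(600, 780, 3)
(600, 780, 3)
```

View pics/s6.png

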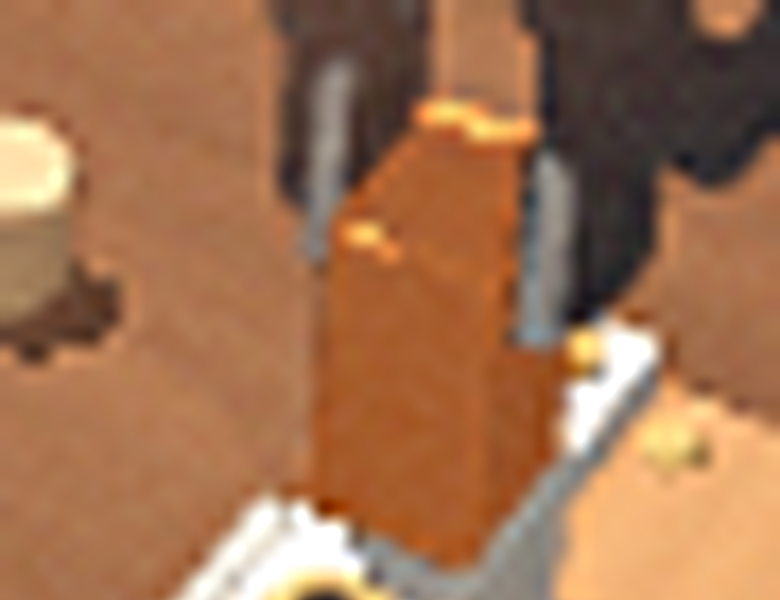

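View pics/t6.png

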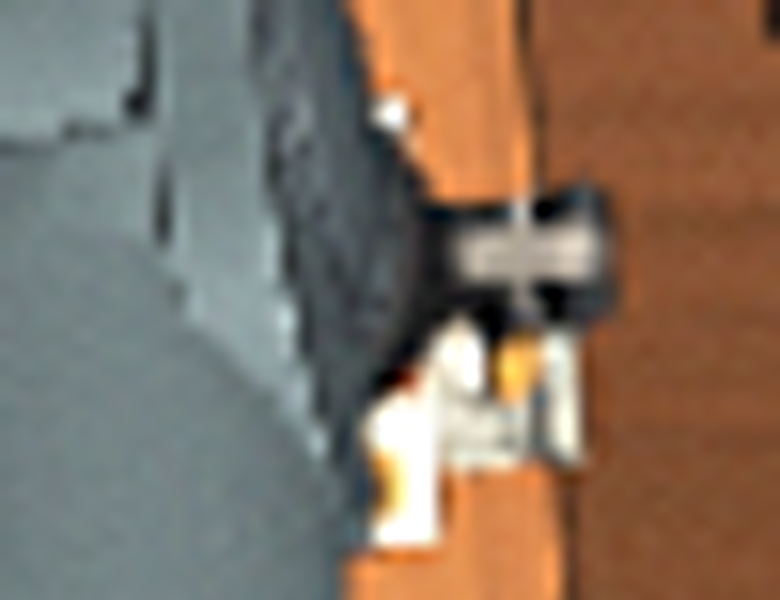

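Run:
```python
from h import *
from scipy.optimize import least_squares
im=read_camera("scene")[:,:,::-1];c0,r0=265,185;s=10
im=cv2.resize(im[185:245,265:343],None,fx=s,fy=s,interpolation=cv2.INTER_CUBIC);cv2.imwrite("pics/s7.png",im)
pts=[((317,500),(17,-14,34)),((470,567),(17,14,34)),((335,235),(17,-14,92)),((415,105),(-17,-14,92)),((565,455),(-17,14,34)),((655,350),(-46,15,34))]
def f(v,o=0):
    R=Ro.from_euler('xyz',v[:3]);
    P=np.array([p[1] for p in pts])/1000
    u=proj("scene",J+Rz.apply(R.apply(P)+np.array(v[3:])))-np.array([(np.array(p[0])+.5)/(780/45)-.5+[275,173] for p in pts])
    if o:print(np.round(u,2).tolist())
    return np.r_[u.ravel(),v[2]/.02,(v[3]-.0005)/.001]
r=least_squares(f,[0,0,0,0,0,.067]);f(r.x,1);c=np.linalg.inv(r.jac.T@r.jac)
print(np.degrees(r.x[:3]),r.x[3:]*1000, "sd",np.degrees(np.sqrt(np.diag(c))[:3])*.5)
```

```text
[[-1.23, 1.03], [-0.19, 1.3], [-0.68, -0.69], [1.09, -0.88], [0.38, -0.15], [0.52, -0.45]]
[-0.03672053  0.14248233  0.46915798] [ 0.40404735  1.51045102 64.7234562 ] sd [1.28126804 1.22930875 0.52818853]
```

View pics/s7.png

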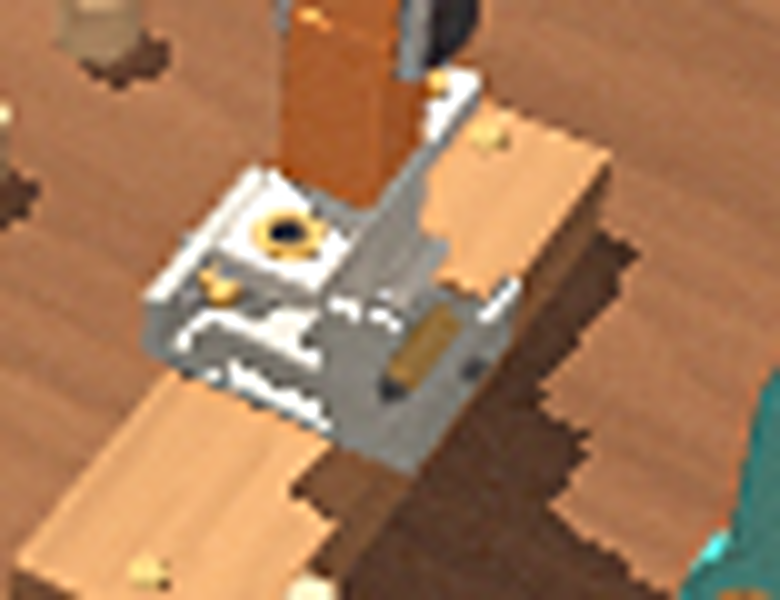

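Run:
```python
from h import *
st();pause(.5);st();im=read_camera("scene");cv2.imwrite("pics/s8.png",cv2.resize(im[:,:,::-1],(768,576)));print(np.abs(read_joint_vel()).max())
```

```text
11.72 p [0.5605 0.1452 0.1369] F [ 1.1  0.3 -2.7] T [ 0.04  0.01 -0.  ] gap 0.0254
 12.22 p [0.5605 0.1452 0.137 ] F [-0.4 -0.4 -3.2] T [ 0.05 -0.03 -0.05] gap 0.0258
0.0005866101666224887
```

View pics/s8.png

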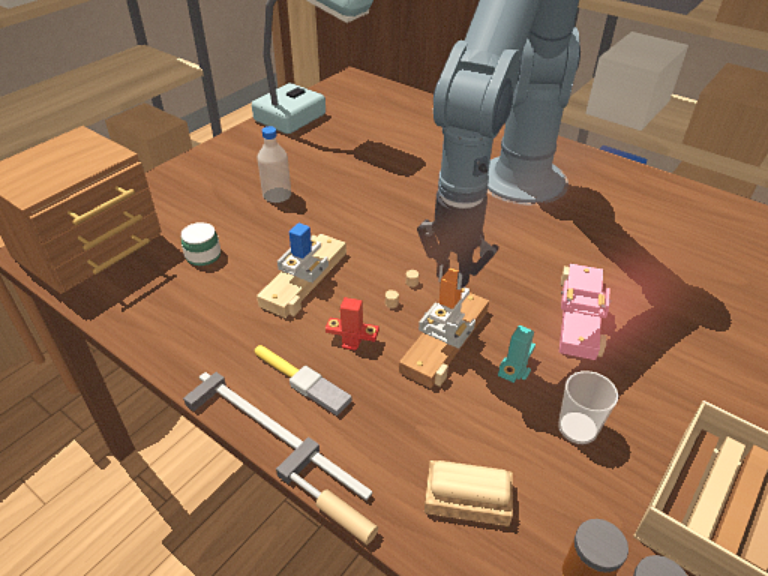

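The picture shows the orange guide held above the brown jig at about (450, 290). The blue guide at (300, 245), the red and turquoise look-alikes, the plugs and the cup are where they were.

```bash
python3 -c "
from bench import *
sign_off();print(read_time_s())"
```

```text
the job is handed in; nothing more can be done
the job is handed in; nothing more can be done
```

The orange guide is free of the jig and was held level and still just above it when I handed the job in at about 12.2 s.

**What I did:** I gripped it across y at 100 N. I tipped the +y edge up about the -y lip until it passed its catch, then tipped back about the raised lip until the -y edge came free. Then I lifted it straight up.

**Forces:** The wrist moment rose to about 1.3 N·m on the first edge and 1.6 N·m on the second, and dropped away each time as the edge passed. The readings I took at each step never exceeded about 7 N at the wrist.

**Last checks:**
- **Free:** the wrist carried only about 3 N, roughly the guide's weight.
- **Still:** the arm was not moving, and the grip held steady at a 26 mm gap.
- **Height:** a fit to the scene picture put the foot about 65 mm above the bench, 13 mm above the cheeks and 31 mm above its seat. The arm's own position suggests 67 mm, so it may have slipped about 2 mm in the grip.
- **Level:** the same fit gave a tilt near 0°, good to about 1.3°. Its point errors were up to about 1.3 pixels, so it is coarse. The top camera could not confirm it because the arm hid most of the guide.
- **Tipping:** the guide lagged the gripper, reaching about 15–16° when 20° was commanded. That was still enough to pass the catch.
- **Everything else:** the blue guide and the other things on the bench look unmoved in the last picture.

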